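# Check the scooter's left brake lever

## Robot

A 6-joint arm with a two-finger parallel gripper is mounted at the origin on the work surface. World frame = base frame: x ahead of the robot, y to its left, z up, the work surface at z = 0. Lengths are in m, angles in rad, forces in N, time in s.
With the tool pointing down it reaches from about 0.35 to 0.975 m from the base axis. Payload 4.9 kg.
Tool frame: the origin (TCP) lies at the very end of the fingers, on their centre line; the grasp point (between the pads) lies 19 mm behind it (ctrl.grip_point_offset is the distance from the TCP to the grasp point, in m); z points along the fingers, y is the line along which they close (so a half turn about z gives the same grasp; the last joint's range is limited). The gripper opens to 85 mm and grips with 20 to 120 N. Pads are 22 mm wide; open, the fingers measure 114 mm over their backs; the gripper's body (76 mm by 85 mm) begins 54 mm behind the grasp point. The pads swing forward as they close: fully open they stand 13 mm farther back than shut.
Start: joints at [-1.458, 0.053, 1.613, -0, 1.476, -0.119], TCP at [0.144, -0.608, 0.231] pointing down, gripper open.
Joint ranges: [-3.01, 3.01], [-1.01, 2.22], [0.06, 2.58], [-1.02, 4.17], [0.09, 2.62], [-3.14, 3.14]. Speed limits (rad/s): [2.57, 2.57, 3.14, 3.14, 3.14, 3.14].

## Interface

Orientations are given as a rotation vector (axis times angle).
In Python, from station import ctrl gives the robot as it stands.
- The arm moves only by the tool send_rows, never from a script. Its argument "rows" is a list of rows, each a list of 3 entries, a list of its own where there are three numbers: the finger opening in cm, from 0 to 8.54, then the shift along the tool's x, y, z in cm, then the turn about the tool's z in degrees. A call has 1 to 10 rows; each row shifts and turns the commanded pose from where the row before left it, along the tool's axes as they then stand; what a row does not reach is not made up. A row lasts 1/8 s, in which the tool goes at most 62.5 mm and 10.7 degrees, less where a joint would pass 70% of its speed; a pose out of reach is approached as far as the arm can. A call with a gripper value outside its range is refused whole. The fingers move at their own pace and stop on an object; "newtons" is the grip in N (left out, the last holds). Time passes only in rows, so rows that do not move let the fingers close. It gives the time, the measured TCP pose, the force, the opening and the grip force at its end, in the units of the state.
- ctrl.get_obs(): the state, without advancing time (a new reading comes with each control period).
- ctrl.get_image(name): name is "side" or "top"; returns a dict with "frame" (420x560x3 uint8, red, green, blue), "range_z" (420x560 float32, m along the optical axis (not along the pixel's ray), 0 where there is no reading), "fx", "fy", "cx", "cy" (pixels), "k1" (the pictures are not rectified: a ray, as slopes to the right and down, at radius r is drawn at 1 + k1 r^2 times it, then the intrinsics apply), "cam_to_world" (4x4, takes a point from camera to world coordinates). Camera axes: x right, y down, z forward; pixel columns grow to the right and rows downward; lengths in m; the calibration is good to about 2 mm. A picture is of the moment at which its call begins.
- ctrl.finish_job(): hands the job in; it is judged then, once.
The state is a dict: "t": time; "q": joint angles; "dq": joint speeds; "effort": joint torques, N m; "tool_pos": TCP position; "tool_rot": TCP orientation; "contact_force": force on the tool from outside, world axes, zero at the start; "wrist_torque": the same for the moment, N m; "opening": finger opening in m; "grip_force": force on a finger pad.
Only numpy, scipy, OpenCV 4.12 (cv2) and the standard library are available. Lean on these libraries where they do the work, as an engineer would, in place of code of your own. Each camera call takes 0.05 s, during which the arm holds its last target. There are 200 camera calls.

## Task

With the backs of your fingers push the electric scooter's left brake lever in towards the bar until it comes up firm, at about 15 N and without wrenching it, then take the fingers off so that it springs right back out, which settles the pads. Push it in firm a second time and finish while still holding it there, so that I can measure the gap left to the grip. Push on the front of the lever only, without pinching it or touching the rubber grip, and leave the right lever and the loose things alone.

Things in the scene. Friction and masses are not known exactly. Their poses are not given: they have to be found in the camera images.
- cockpit: Fixed stand with scooter handlebar: base plate 200 x 160 x 12 mm, level bar 510 mm long, 22 mm thick, axis 165 mm above the bench. Origin on the bench under the bar's middle; z up, y along the bar to the rider's (and robot's) left, x forward: both levers are on the +x side. Display over the middle, top 210 mm up; left lever's black cylinder in front of the bar at y 35 to 90 mm, top 188 mm up
- left_grip: Black rubber grip on the left end of the bar, 31 mm in diameter (36 mm collar at its inner end), 125 mm long. Origin on the bar's axis at the grip's inner end; it runs from there to +y. Must not be touched
- brake_lever (a joint): Left brake lever's angle in rad: 0 = sprung fully out, grows as it goes in towards the grip. The spring needs about 1.5 N at the press point to start, 3 N at 0.25 rad. Somewhere between about 0.12 and 0.26 rad, different each time, the brake bites: from there the lever is firm, about 6 N more per mm at the press point. About 10 mm or more to the grip stay free
- lever_blade: Silver blade of the left lever, 15 mm high, 9 mm thick with its inner rib, reaching 123 mm out from the pivot to a 15 mm ball. Origin on the upright pivot axis at blade mid height (165 mm above the bench), 52 mm in front of the bar's axis, 98 mm left of its middle; axes as the cockpit's with the lever out. In front of and below the blade is free space, but for loose things up to 120 mm high
- lever_inner: Rib on the back of that blade, facing the grip, 10 mm high; touching it means that a finger has reached between lever and grip. Same origin and axes as the blade
- lever_press (a point): Point on the front face of the left blade (the face away from the bar), at mid height, 75 mm out from the pivot: the middle of the finger part, where to push. x points out of the face, away from the bar. With the lever out, the grip's surface is 53 mm behind this point
- lever_tip (a point): Centre of the ball (15 mm) at the free end of the left blade
- right_lever (a joint): Right hand lever, mirror image of the left one, angle in rad, 0 = sprung out. Not to be moved
- cleaner: Loose white plastic bottle of cleaner with a blue cap, 50 mm in diameter, 120 mm high, standing in front of the bar. Origin at the centre of its underside. Leave it alone
- kraft_box: Loose brown cardboard box 60 x 85 x 42 mm, in front of the left lever on the bench. Origin at the centre of its underside. Leave it alone
- charger: Loose blue battery charger 85 x 132 x 33 mm, on the bench under the right half of the bar. Origin at the centre of its underside. Leave it alone
- driver: Loose screwdriver with a red handle, 170 mm long, 26 mm thick, lying on the bench under the left grip. Origin at the middle of its length, at the bench. Leave it alone

How it is judged:
By the outcome, as a careful person would: the job done as asked, in the order asked, and still so for the second after the job is handed in, while the arm keeps its last pose, push and grip.
It also fails if it takes over 40 s, if anything falls off the work surface, if the arm or the gripper's body presses on something with over 40 N, if the wrist force passes 120 N, or if a joint passes its speed limit or range.

## Working session

There is one attempt and no reset: what is moved stays moved. The work goes in short steps, Python scripts to look and compute and a tool call to move; the robot and the scene stay as the last step left them, time stands still between calls to the robot, and variables do not carry over. Pictures are saved under pics/ and viewed, at most 10 in all, crops included, and the job is handed in when it is done.

Besides the shell and the picture viewer there is one more tool, called after ">>>" as a command line: name --argument value ..., lists and objects as JSON in quotes. send_rows: Moves the arm, as the interface text tells. Its arguments: {"type":"object","properties":{"rows":{"type":"array","items":{"type":"array"}},"newtons":{"type":"number"}},"required":["rows"]}

```bash
mkdir -p pics; ls; cat > h.py <<'E'
import numpy as np, cv2
from scipy.spatial.transform import Rotation as R
from station import ctrl
def pts(im):
    # world point per pixel from range, undistorted
    h,w=im["range_z"].shape
    u,v=np.meshgrid(np.arange(w),np.arange(h))
    a=(u-im["cx"])/im["fx"]; b=(v-im["cy"])/im["fy"]
    x,y=a.copy(),b.copy()
    for _ in range(8):
        s=1+im["k1"]*(x*x+y*y); x,y=a/s,b/s
    z=im["range_z"]
    P=np.stack([x*z,y*z,z,np.ones_like(z)],-1)
    return (P@np.array(im["cam_to_world"]).T)[...,:3]
def save(im,n): cv2.imwrite(f"pics/{n}.png",cv2.cvtColor(im["frame"],cv2.COLOR_RGB2BGR))
E
python3 - <<'E'
from h import *
for n in("top","side"):
    im=ctrl.get_image(n); save(im,n+"0"); print(n,np.round(im["cam_to_world"],3).tolist(),im["fx"],im["k1"],(im["range_z"]>0).mean())
    np.save(n+"0.npy",pts(im)); np.save(n+"0f.npy",im["frame"])
o=ctrl.get_obs(); print({k:np.round(v,3).tolist() for k,v in o.items()}); print(dir(ctrl))
E
```

```text
pics
top [[0.02, -0.998, 0.064, 0.525], [-1.0, -0.022, -0.022, 0.026], [0.024, -0.063, -0.998, 1.182], [0.0, 0.0, 0.0, 1.0]] 426.82170865180495 -0.04032651555901855 0.995875850340136
side [[-0.851, -0.296, 0.433, 0.159], [-0.525, 0.457, -0.718, 0.797], [0.015, -0.839, -0.544, 0.698], [0.0, 0.0, 0.0, 1.0]] 475.78620076066886 0.007590394446527826 0.996156462585034
{'t': 0.1, 'q': [-1.458, 0.053, 1.614, -0.0, 1.476, -0.119], 'dq': [-0.0, -0.002, -0.002, 0.0, -0.002, -0.001], 'effort': [0.0, -39.49, -37.137, -0.0, 0.004, 0.0], 'tool_pos': [0.144, -0.608, 0.23], 'tool_rot': [-3.119, -0.363, 0.0], 'contact_force': [-0.094, 0.37, -0.072], 'wrist_torque': [0.048, 0.018, 0.037], 'grip_force': 0.0, 'opening': 0.085}
['MotionError', '__class__', '__delattr__', '__dict__', '__dir__', '__doc__', '__eq__', '__format__', '__ge__', '__getattribute__', '__getstate__', '__gt__', '__hash__', '__init__', '__init_subclass__', '__le__', '__lt__', '__module__', '__ne__', '__new__', '__reduce__', '__reduce_ex__', '__repr__', '__setattr__', '__sizeof__', '__str__', '__subclasshook__', '__weakref__', 'finish_job', 'get_image', 'get_obs', 'grip_point_offset']
```

View pics/top0.png

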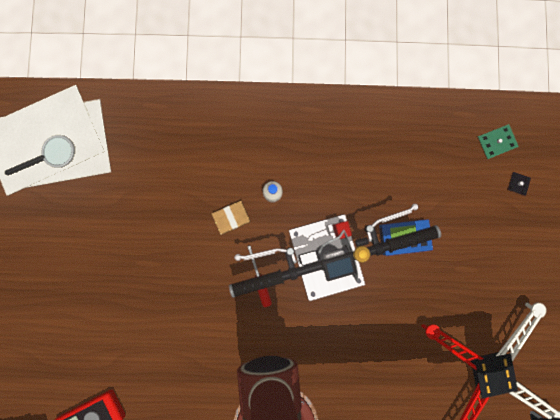

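View pics/side0.png

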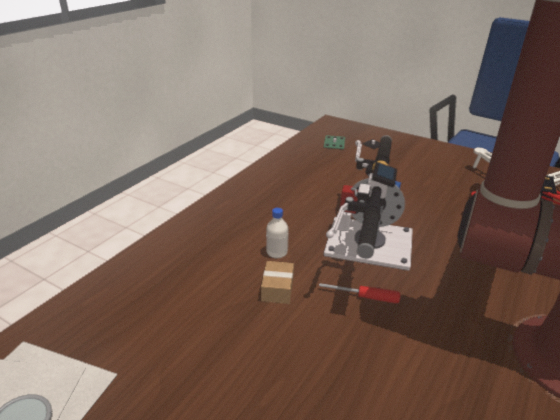

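The top view shows the bar from (237,291) on the left to (438,232) on the right. The left lever's ball is at (237,258) and its pivot near (291,251), the box is at (230,217), and the bottle is at (272,190). The side view agrees: the space in front of the blade is free at lever height.

```bash
python3 - <<'E'
from h import *
P=np.load("top0.npy"); F=np.load("top0f.npy").astype(int)
# bar by height & dark
sub=np.zeros(P.shape[:2],bool); sub[180:310,215:450]=1
z=P[...,2]
m=sub&(F.max(-1)<70)&(z>.165)&(z<.19)
ys,xs=np.nonzero(m); 
L=m.copy(); L[:,310:]=0; Rr=m.copy(); Rr[:,:385]=0
for n,k in(("L",L),("R",Rr)):
    q=P[k]; print(n,len(q),q.min(0).round(3),q.max(0).round(3),np.percentile(q[:,2],90))
q=np.vstack([P[L],P[Rr]])[:,:2].astype(np.float32)
vx,vy,x0,y0=cv2.fitLine(q,cv2.DIST_HUBER,0,.01,.01).ravel()
d=np.array([vx,vy]); d*=np.sign(d[1]); t=(q-[x0,y0])@d
print("dir",d,np.degrees(np.arctan2(-d[0],d[1])),"ends",np.array([x0,y0])+t.max()*d,np.array([x0,y0])+t.min()*d,t.max()-t.min())
mid=np.array([x0,y0])+(t.max()+t.min())/2*d; print("mid",mid)
ex=np.array([d[1],-d[0]])
w=sub&(F.min(-1)>110)&(z>.14)&(z<.19); w[:,300:]=0
q=P[w]; c=np.c_[(q[:,:2]-mid)@ex,(q[:,:2]-mid)@d,q[:,2]]
o=np.argsort(c[:,1]); print(c[o].round(3)[::max(1,len(o)//40)].tolist())
for nm,(u,v) in dict(ball=(237,258),box=(230,217),bottle=(272,190)).items():
    p=P[v,u]; print(nm,p.round(3),((p[:2]-mid)@ex).round(3),((p[:2]-mid)@d).round(3))
E
```

```text
L 936 [ 0.376 -0.068  0.165] [0.479 0.112 0.188] 0.1815859304524291
R 655 [ 0.488 -0.373  0.165] [ 0.549 -0.247  0.186] 0.181822826870649
dir [-0.2884131   0.95750606] 16.762974 ends [0.39221913 0.1096272 ] [ 0.53687704 -0.37062418] 0.50156486
mid [ 0.46454808 -0.13049851]
[[0.021, 0.084, 0.175], [0.033, 0.085, 0.167], [0.05, 0.091, 0.176], [0.048, 0.093, 0.176], [0.053, 0.095, 0.179], [0.031, 0.095, 0.169], [0.036, 0.096, 0.167], [0.024, 0.097, 0.17], [0.057, 0.098, 0.179], [0.042, 0.1, 0.174], [0.043, 0.102, 0.176], [0.044, 0.104, 0.175], [0.057, 0.108, 0.172], [0.056, 0.113, 0.172], [0.058, 0.12, 0.174], [0.063, 0.128, 0.175], [0.065, 0.135, 0.175], [0.06, 0.139, 0.168], [0.062, 0.143, 0.169], [0.058, 0.147, 0.169], [0.062, 0.151, 0.175], [0.065, 0.154, 0.175], [0.061, 0.158, 0.17], [0.062, 0.163, 0.173], [0.066, 0.166, 0.173], [0.06, 0.171, 0.168], [0.063, 0.175, 0.173], [0.059, 0.178, 0.17], [0.063, 0.182, 0.17], [0.059, 0.186, 0.167], [0.065, 0.189, 0.174], [0.061, 0.192, 0.171], [0.067, 0.196, 0.171], [0.063, 0.199, 0.169], [0.064, 0.204, 0.171], [0.06, 0.207, 0.169], [0.067, 0.213, 0.169], [0.068, 0.217, 0.172], [0.069, 0.219, 0.174], [0.069, 0.222, 0.174], [0.067, 0.225, 0.167], [-0.011, 0.253, 0.178], [-0.002, 0.255, 0.184], [0.004, 0.256, 0.178]]
ball [0.464 0.102 0.171] 0.067 0.222
box [0.565 0.133 0.042] 0.172 0.223
bottle [0.632 0.023 0.12 ] 0.205 0.098
```

```bash
python3 - <<'E'
from h import *
P=np.load("top0.npy")
for u,v in((495,375),(432,330),(540,310),(465,340),(560-5,412),(360,255),(340,262),(268,365)): print(u,v,P[v,u].round(3))
# move plan
o=ctrl.get_obs(); Rt=R.from_rotvec(o["tool_rot"]).as_matrix(); print(Rt.round(3))
ex=np.array([.9575,.2884,0]); d=np.array([-.2884,.9575,0]); mid=np.array([.4645,-.1305,0])
tgt=mid+ex*(.0685+.0145+.03)+d*.173; tgt[2]=.3
print(tgt, "shift in present tool axes cm",((tgt-o["tool_pos"])@Rt*100).round(2))
E
```

```text
495 375 [ 0.162 -0.576  0.062]
432 330 [ 0.279 -0.405  0.062]
540 310 [ 0.333 -0.7    0.063]
465 340 [ 0.238 -0.523  0.   ]
555 412 [ 0.065 -0.74   0.066]
360 255 [ 0.478 -0.184  0.194]
340 262 [ 0.462 -0.136  0.207]
268 365 [0.249 0.024 0.274]
[[ 0.973  0.23  -0.   ]
 [ 0.23  -0.973  0.002]
 [ 0.    -0.002 -1.   ]]
[0.5228043 0.0677367 0.3      ] shift in present tool axes cm [ 52.43 -57.04  -6.86]
```

>>> send_rows --rows '[[0, [0, 0, -3.5], 0], [0, [0, 0, -3.5], 0], [0, [3.3, -3.6, 0], 0], [0, [3.3, -3.6, 0], 0], [0, [3.3, -3.6, 0], 0], [0, [3.3, -3.6, 0], 0], [0, [3.3, -3.6, 0], 0], [0, [3.3, -3.6, 0], 0], [0, [3.3, -3.6, 0], 0], [0, [3.3, -3.6, 0], 0]]' --newtons 20

```text
t: 1.35
tool_pos: [0.3347, -0.2657, 0.3009]
tool_rot: [-3.12, -0.363, 0.0]
contact_force: [0.3, -0.1, 0.9]
opening: 0.0002
grip_force: 0.0
```

>>> send_rows --rows '[[0, [3.3, -3.6, 0], 0], [0, [3.3, -3.6, 0], 0], [0, [3.3, -3.6, 0], 0], [0, [3.3, -3.6, 0], 0], [0, [3.3, -3.6, 0], 0], [0, [3.3, -3.6, 0], 0], [0, [3.2, -3.4, 0], 0], [0, [3.0, -3.2, 0], 0], [0, [0, 0, 0], 0]]'

```text
t: 2.48
tool_pos: [0.5229, 0.069, 0.3003]
tool_rot: [-3.119, -0.369, 0.003]
contact_force: [-0.3, 0.1, 0.5]
opening: 0.0001
grip_force: 0.0
```

>>> send_rows --rows '[[0, [0, 0, 0], -10.4], [0, [0, 0, 0], -10.4], [0, [0, 0, 0], -10.4], [0, [0, 0, 0], -10.4], [0, [0, 0, 0], -10.4], [0, [0, 0, 0], -10.4], [0, [0, 0, 0], -10.4], [0, [0, 0, 0], -10.4], [0, [0, 0, 0], -10.3], [0, [0, 0, 0], 0]]'

```text
t: 3.72
tool_pos: [0.5222, 0.0661, 0.301]
tool_rot: [-1.877, -2.519, 0.001]
contact_force: [-0.9, 1.3, -0.9]
opening: -0.0
grip_force: 0.0
```

```bash
cat > chk.py <<'E'
from h import *
ex=np.array([.9575,.2884,0]); d=np.array([-.2884,.9575,0]); mid=np.array([.4645,-.1305,0])
def st():
    o=ctrl.get_obs(); Rt=R.from_rotvec(o["tool_rot"]).as_matrix(); p=np.array(o["tool_pos"])
    print("t",o["t"],"local x,y,z mm",((p-mid)@ex*1e3).round(1),((p-mid)@d*1e3).round(1),(p[2]*1e3).round(1),"toolx yaw",np.degrees(np.arctan2(Rt[1,0],Rt[0,0])).round(2),"F local",(np.array(o["contact_force"])@np.c_[ex,d,[0,0,1]]).round(2),"op",round(o["opening"],4),"q",np.round(o["q"],2)); return o,Rt
E
python3 -c "
from chk import *
st()"
```

```text
t 3.725 local x,y,z mm 111.9 171.6 301.0 toolx yaw 106.6 F local [-0.47  1.52 -0.85] op -0.0 q [-0.02 -0.22  1.75 -0.    1.61 -0.31]
```

>>> send_rows --rows '[[0, [0, 0, 3], 0], [0, [0, 0, 3], 0], [0, [0, 0, 3], 0], [0, [0, 0, 3], 0], [0, [0, 0, 2], 0], [0, [0, 0, 1], 0], [0, [0, 0, 0], 0]]'

```text
t: 4.6
tool_pos: [0.5225, 0.0667, 0.1511]
tool_rot: [-1.874, -2.521, 0.001]
contact_force: [-1.4, 0.5, -0.3]
opening: -0.0001
grip_force: 0.0
```

```bash
python3 - <<'E'
from chk import *
st()
im=ctrl.get_image("side"); P=pts(im); np.save("s1.npy",P)
f=im["frame"][120:300,260:460]; cv2.imwrite("pics/side1.png",cv2.cvtColor(cv2.resize(f,None,fx=3.3,fy=3.3,interpolation=3),cv2.COLOR_RGB2BGR))
im=ctrl.get_image("top"); f=im["frame"][190:320,200:350]; cv2.imwrite("pics/top1.png",cv2.cvtColor(cv2.resize(f,None,fx=4,fy=4,interpolation=3),cv2.COLOR_RGB2BGR))
E
```

```text
t 4.6 local x,y,z mm 112.4 172.1 151.1 toolx yaw 106.73 F local [-1.21  0.85 -0.29] op -0.0001 q [-0.01 -0.12  1.92 -0.    1.34 -0.31]
```

View pics/side1.png

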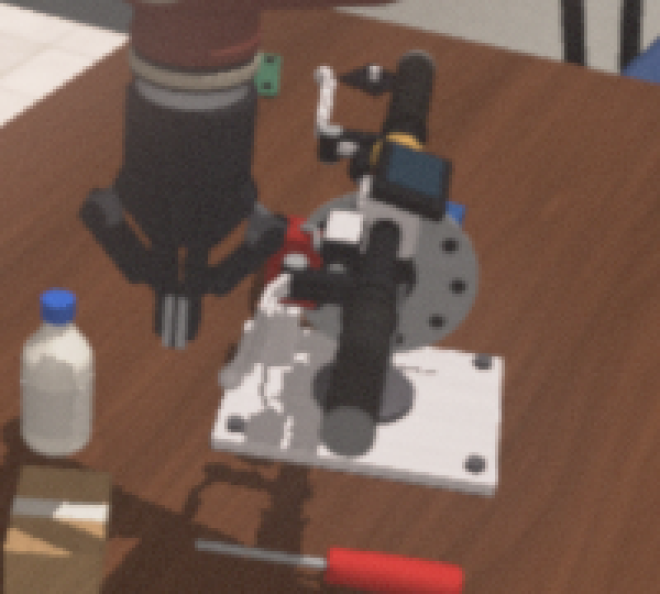

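The side crop shows the closed fingers at (178,320), standing free in front of the blade. The knuckle bulges out to (285,225), well above the tip, so I'll check its profile against the grip.

```bash
python3 - <<'E'
from chk import *
P=np.load("s1.npy")-mid; c=np.stack([P@ex,P@d,P[...,2]],-1)*1e3
s=c[150:260,270:352].reshape(-1,3)
s=s[(abs(s[:,1]-172)<45)&(s[:,2]>145)]
for z in range(145,270,8):
    q=s[(s[:,2]>=z)&(s[:,2]<z+8)]
    g=q[(q[:,0]>(72 if z<185 else 20))]
    if len(g): print(z,len(g),np.percentile(g[:,0],[1,99]).round(0),(112.4-np.percentile(g[:,0],1)).round(0))
b=s[(s[:,2]<180)&(s[:,0]<80)&(s[:,0]>45)&(s[:,1]>150)&(s[:,1]<190)]; print("blade",len(b), np.percentile(b,[2,50,98],axis=0).round(0) if len(b) else 0)
E
```

```text
145 2 [112. 116.] 0.0
153 32 [101. 124.] 11.0
161 45 [ 99. 126.] 14.0
169 51 [ 99. 126.] 13.0
177 48 [ 99. 126.] 13.0
185 38 [ 99. 128.] 14.0
193 102 [ 82. 142.] 30.0
201 164 [ 76. 149.] 36.0
209 126 [ 69. 154.] 44.0
217 143 [ 64. 161.] 49.0
225 147 [ 58. 167.] 55.0
233 209 [ 52. 171.] 61.0
241 235 [ 52. 172.] 60.0
249 189 [ 64. 160.] 48.0
257 188 [ 71. 153.] 41.0
265 73 [ 74. 150.] 39.0
blade 60 [[ 58. 151. 163.]
 [ 62. 172. 170.]
 [ 67. 189. 173.]]
```

View pics/top1.png

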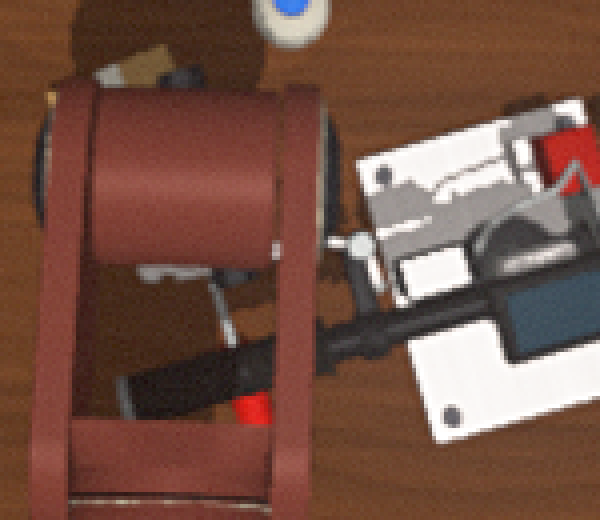

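The top crop shows the arm straight over the lever, with the pivot bolt at (360,243) and the grip at (180,380). The fingers stay parallel up to 42 mm above the tip, so the knuckles clear the grip. Next I approach, turned slightly to match the lever's swing.

>>> send_rows --rows '[[0, [0.3, 0, 0.3], 0], [0, [0.1, 0, 0], -4], [0, [0.1, 0, 0], -4], [0, [0, -1, 0], 0], [0, [0, -0.8, 0], 0], [0, [0, -0.4, 0], 0], [0, [0, 0, 0], 0], [0, [0, 0, 0], 0]]'

```text
t: 5.7
tool_pos: [0.5012, 0.0624, 0.1484]
tool_rot: [1.693, 2.646, 0.0]
contact_force: [0.0, -0.6, 0.7]
opening: 0.0
grip_force: 0.0
```

```bash
python3 -c "
from chk import *
st()"
```

```text
t 5.7 local x,y,z mm 90.8 174.1 148.4 toolx yaw 114.77 F local [-0.18 -0.62  0.71] op 0.0 q [-0.02 -0.17  1.97  0.    1.34 -0.46]
```

>>> send_rows --rows '[[0, [0, -0.3, 0], 0], [0, [0, -0.3, 0], 0], [0, [0.1, -0.2, 0], 0], [0, [0, -0.2, 0], 0], [0, [0.1, -0.2, 0], 0], [0, [0, -0.2, 0], 0], [0, [0, 0, 0], 0]]'

```text
t: 6.58
tool_pos: [0.4876, 0.0586, 0.1484]
tool_rot: [1.693, 2.646, 0.001]
contact_force: [1.2, 2.5, -2.0]
opening: 0.0001
grip_force: 0.9
```

```bash
python3 -c "
from chk import *
st()"
```

```text
t 6.575 local x,y,z mm 76.6 174.4 148.4 toolx yaw 114.78 F local [ 1.89  2.02 -2.04] op 0.0001 q [-0.03 -0.21  2.    0.    1.35 -0.47]
```

>>> send_rows --rows '[[0, [0, -0.1, 0], 0], [0, [0, -0.1, 0], 0], [0, [0, -0.1, 0], 0], [0, [0, 0, 0], 0]]'

```text
t: 7.08
tool_pos: [0.4849, 0.0571, 0.1484]
tool_rot: [1.693, 2.646, 0.0]
contact_force: [1.6, 2.4, -0.5]
opening: -0.0003
grip_force: 1.1
```

>>> send_rows --rows '[[0, [0, -0.1, 0], 0], [0, [0, -0.1, 0], 0], [0, [0, 0, 0], 0]]'

```text
t: 7.45
tool_pos: [0.483, 0.0562, 0.1483]
tool_rot: [1.693, 2.646, 0.0]
contact_force: [2.5, 2.7, -0.3]
opening: -0.0
grip_force: 1.1
```

```bash
python3 -c "
from chk import *
st()"
```

```text
t 7.45 local x,y,z mm 71.6 173.5 148.3 toolx yaw 114.78 F local [ 3.19  1.9  -0.29] op -0.0 q [-0.04 -0.22  2.01  0.    1.35 -0.47]
```

>>> send_rows --rows '[[0, [0, -0.1, 0], 0], [0, [0, -0.1, 0], 0], [0, [0, 0, 0], 0]]'

```text
t: 7.82
tool_pos: [0.4812, 0.0554, 0.1483]
tool_rot: [-1.693, -2.646, -0.0]
contact_force: [2.1, 2.0, -0.5]
opening: -0.0005
grip_force: 1.2
```

>>> send_rows --rows '[[0, [0, -0.1, 0], 0], [0, [0, 0, 0], 0]]'

```text
t: 8.07
tool_pos: [0.4803, 0.055, 0.1483]
tool_rot: [-1.693, -2.646, -0.0]
contact_force: [1.9, 1.7, 0.4]
opening: -0.0003
grip_force: 1.3
```

>>> send_rows --rows '[[0, [0.05, -0.1, 0], 0], [0, [0, 0, 0], 0]]'

```text
t: 8.32
tool_pos: [0.4792, 0.0548, 0.1483]
tool_rot: [1.693, 2.646, -0.001]
contact_force: [2.0, 1.4, 0.5]
opening: 0.0002
grip_force: 1.2
```

>>> send_rows --rows '[[0, [0, -0.1, 0], 0], [0, [0, 0, 0], 0]]'

```text
t: 8.57
tool_pos: [0.4783, 0.0546, 0.1483]
tool_rot: [1.693, 2.646, -0.0]
contact_force: [2.3, 2.2, -0.0]
opening: -0.0003
grip_force: 1.4
```

>>> send_rows --rows '[[0, [0, -0.1, 0], -1], [0, [0, 0, 0], 0]]'

```text
t: 8.82
tool_pos: [0.4774, 0.0545, 0.1483]
tool_rot: [-1.669, -2.661, -0.001]
contact_force: [2.3, 4.0, 0.0]
opening: -0.0001
grip_force: 1.9
```

>>> send_rows --rows '[[0, [0.05, -0.1, 0], -1], [0, [0, 0, 0], 0]]'

```text
t: 9.07
tool_pos: [0.4766, 0.0546, 0.1484]
tool_rot: [1.646, 2.675, 0.002]
contact_force: [3.1, 4.6, -1.3]
opening: 0.0001
grip_force: 2.6
```

```bash
python3 -c "
from chk import *
st()"
```

```text
t 9.075 local x,y,z mm 64.9 173.7 148.4 toolx yaw 116.81 F local [ 4.3   3.49 -1.28] op 0.0001 q [-0.04 -0.24  2.03  0.    1.35 -0.51]
```

>>> send_rows --rows '[[0, [0, -0.1, 0], 0], [0, [0, 0, 0], 0]]'

```text
t: 9.32
tool_pos: [0.476, 0.0544, 0.1484]
tool_rot: [1.646, 2.675, 0.004]
contact_force: [5.3, 5.3, -2.3]
opening: -0.0
grip_force: 3.5
```

>>> send_rows --rows '[[0, [0, -0.05, 0], 0], [0, [0, 0, 0], 0], [0, [0, 0, 0], 0]]'

```text
t: 9.7
tool_pos: [0.4758, 0.0544, 0.1484]
tool_rot: [1.645, 2.675, 0.005]
contact_force: [6.5, 5.3, -1.5]
opening: -0.0002
grip_force: 4.0
```

```bash
python3 -c "
from chk import *
st()"
```

```text
t 9.7 local x,y,z mm 64.1 173.8 148.4 toolx yaw 116.8 F local [ 7.8   3.19 -1.55] op -0.0002 q [-0.04 -0.24  2.03  0.    1.35 -0.51]
```

>>> send_rows --rows '[[0, [0.05, -0.1, 0], 0], [0, [0, -0.05, 0], 0], [0, [0, 0, 0], 0], [0, [0, 0, 0], 0]]'

```text
t: 10.2
tool_pos: [0.475, 0.0542, 0.1485]
tool_rot: [1.644, 2.673, 0.007]
contact_force: [9.1, 6.2, -4.2]
opening: -0.0001
grip_force: 5.5
```

```bash
python3 -c "
from chk import *
st()"
```

```text
t 10.2 local x,y,z mm 63.3 173.8 148.5 toolx yaw 116.8 F local [10.51  3.26 -4.25] op -0.0001 q [-0.04 -0.25  2.03  0.    1.35 -0.51]
```

>>> send_rows --rows '[[0, [0, -0.1, 0], 0], [0, [0, -0.1, 0], 0], [0, [0, 0, 0], 0], [0, [0, 0, 0], 0]]'

```text
t: 10.7
tool_pos: [0.4742, 0.0539, 0.1486]
tool_rot: [1.644, 2.672, 0.012]
contact_force: [12.9, 8.4, -5.7]
opening: -0.0004
grip_force: 7.8
```

```bash
python3 -c "
from chk import *
st()"
```

```text
t 10.7 local x,y,z mm 62.5 173.8 148.6 toolx yaw 116.81 F local [14.79  4.34 -5.67] op -0.0004 q [-0.05 -0.25  2.04  0.    1.35 -0.51]
```

The normal force is about 15 N, so the lever is firm. Releasing now.

>>> send_rows --rows '[[0, [0, 0.2, 0], 0], [0, [0, 0.4, 0], 0], [0, [-0.1, 0.6, 0], 0], [0, [-0.1, 0.8, 0], 0], [0, [-0.1, 0.8, 0], 0], [0, [0, 0.6, 0], 0], [0, [0, 0, 0], 0], [0, [0, 0, 0], 0]]'

```text
t: 11.7
tool_pos: [0.503, 0.0651, 0.1481]
tool_rot: [-1.646, -2.675, 0.001]
contact_force: [-0.2, 0.2, 0.8]
opening: -0.0
grip_force: 0.0
```

```bash
python3 - <<'E'
from chk import *
st()
im=ctrl.get_image("side"); P=pts(im)-mid; c=np.stack([P@ex,P@d,P[...,2]],-1)*1e3
s=c[150:260,300:372].reshape(-1,3)
b=s[(s[:,2]>150)&(s[:,2]<185)&(s[:,0]<76)&(s[:,0]>25)&(s[:,1]>150)&(s[:,1]<230)]
for y in range(150,230,10):
    q=b[(b[:,1]>=y)&(b[:,1]<y+10)]
    if len(q): print(y,len(q),np.percentile(q[:,0],[2,50,98]).round(0))
f=im["frame"][120:300,260:460]; cv2.imwrite("pics/side2.png",cv2.cvtColor(cv2.resize(f,None,fx=3.3,fy=3.3,interpolation=3),cv2.COLOR_RGB2BGR))
E
```

```text
t 11.7 local x,y,z mm 93.3 176.1 148.1 toolx yaw 116.79 F local [-0.11  0.28  0.76] op -0.0 q [-0.02 -0.17  1.96 -0.    1.34 -0.49]
150 15 [57. 62. 66.]
160 12 [58. 60. 65.]
170 17 [58. 62. 67.]
180 14 [59. 63. 67.]
190 17 [59. 63. 67.]
200 21 [60. 63. 67.]
210 16 [62. 67. 71.]
220 38 [63. 70. 76.]
```

View pics/side2.png

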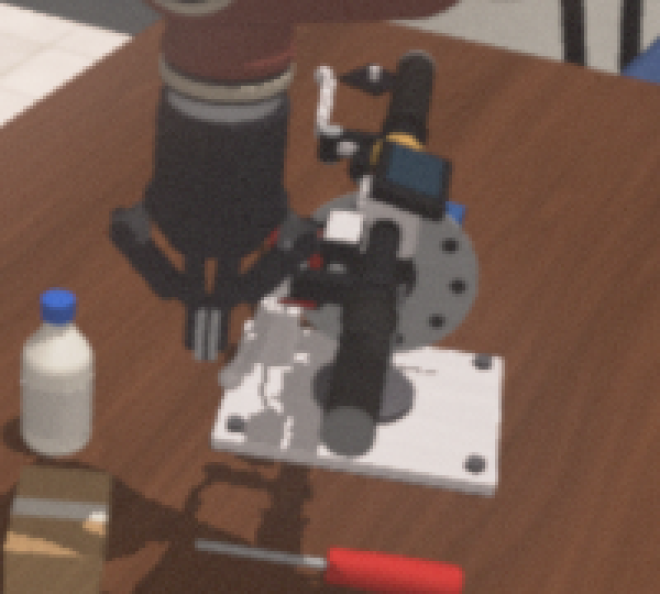

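The fingers at (207,330) are clear, and the blade is back at its original place (face near 67 mm); nothing loose has moved. Now the second push, up to just short of the bite.

>>> send_rows --rows '[[0, [0, -0.5, 0], 0], [0, [0, -0.4, 0], 0], [0, [0.1, -0.3, 0], 0], [0, [0, -0.3, 0], 0], [0, [0.1, -0.3, 0], 0], [0, [0, -0.3, 0], 0], [0, [0.1, -0.3, 0], 0], [0, [0, -0.3, 0], 0], [0, [0, -0.1, 0], 0], [0, [0, 0, 0], 0]]'

```text
t: 13.0
tool_pos: [0.477, 0.0554, 0.1484]
tool_rot: [-1.647, -2.675, -0.001]
contact_force: [1.9, 2.7, 0.2]
opening: -0.0002
grip_force: 1.8
```

>>> send_rows --rows '[[0, [0, -0.1, 0], 0], [0, [0, -0.1, 0], 0], [0, [0, 0, 0], 0], [0, [0, 0, 0], 0]]'

```text
t: 13.5
tool_pos: [0.4759, 0.055, 0.1485]
tool_rot: [1.646, 2.675, 0.004]
contact_force: [4.5, 6.2, -0.6]
opening: -0.0001
grip_force: 3.4
```

```bash
python3 -c "
from chk import *
st()"
```

```text
t 13.5 local x,y,z mm 64.4 174.3 148.5 toolx yaw 116.78 F local [ 6.09  4.69 -0.56] op -0.0001 q [-0.04 -0.24  2.03  0.    1.35 -0.51]
```

>>> send_rows --rows '[[0, [0.05, -0.1, 0], 0], [0, [0, -0.1, 0], 0], [0, [0, -0.1, 0], 0], [0, [0, 0, 0], 0], [0, [0, 0, 0], 0]]'

```text
t: 14.12
tool_pos: [0.4744, 0.0546, 0.1487]
tool_rot: [1.644, 2.673, 0.01]
contact_force: [9.5, 8.6, -4.4]
opening: -0.0
grip_force: 6.4
```

```bash
python3 -c "
from chk import *
st()"
```

```text
t 14.125 local x,y,z mm 62.8 174.4 148.7 toolx yaw 116.79 F local [11.56  5.48 -4.44] op -0.0 q [-0.04 -0.25  2.04  0.    1.35 -0.51]
```

Normal force is about 12.3 N; a little more.

>>> send_rows --rows '[[0, [0, -0.1, 0], 0], [0, [0, -0.03, 0], 0], [0, [0, 0, 0], 0], [0, [0, 0, 0], 0], [0, [0, 0, 0], 0]]'

```text
t: 14.75
tool_pos: [0.4738, 0.0545, 0.1487]
tool_rot: [1.644, 2.672, 0.013]
contact_force: [13.1, 10.6, -6.2]
opening: 0.0002
grip_force: 8.0
```

```bash
python3 - <<'E'
from chk import *
st()
im=ctrl.get_image("side"); st()
f=im["frame"][120:300,260:460]; cv2.imwrite("pics/side3.png",cv2.cvtColor(cv2.resize(f,None,fx=3.3,fy=3.3,interpolation=3),cv2.COLOR_RGB2BGR))
E
```

```text
t 14.75 local x,y,z mm 62.3 174.4 148.7 toolx yaw 116.79 F local [15.54  6.34 -6.21] op 0.0002 q [-0.04 -0.25  2.04  0.    1.35 -0.51]
t 14.8 local x,y,z mm 62.3 174.4 148.7 toolx yaw 116.79 F local [15.7   5.26 -6.  ] op -0.0003 q [-0.04 -0.25  2.04  0.    1.35 -0.51]
```

View pics/side3.png

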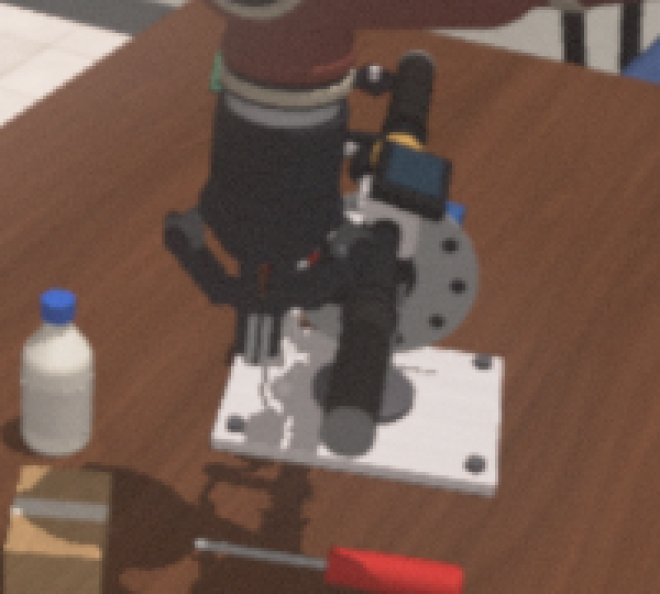

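The fingers at (262,335) hold the blade in, with about 16 N on its front face. The grip is untouched, and the loose things I can see here (bottle, box and screwdriver) haven't moved.

```bash
python3 -c "
from station import ctrl
print(ctrl.finish_job())"
```

```text
the job is handed in; nothing more can be done
None
```

I pushed the left brake lever in firm at about 15 N, let it spring fully back out, then pushed it in again; the arm is still holding it there at about 16 N, with the job handed in at 14.8 s.

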